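Pack the capped samples into the carrier

ROBOT

A 6-joint arm with a two-finger parallel gripper is mounted at the origin on a cart in front of the work surface, level with it; the furniture and walls round the work are solid. World frame = base frame: x ahead of the robot, y to its left, z up, the work surface at z = 0. Lengths are in m, angles in rad, forces in N, time in s.
With the tool pointing down it reaches from about 0.425 to 0.95 m from the base axis. Payload 3.5 kg.
Tool frame: the origin (TCP) lies at the very end of the fingers, on their centre line; the grasp point (between the pads) lies 19 mm behind it; z points along the fingers, y is the line along which they close (so a half turn about z gives the same grasp; the last joint's range is limited). The gripper opens to 85 mm and grips with 20 to 120 N. Pads are 22 mm wide; open, the fingers measure 114 mm over their backs; the gripper's body (76 mm by 85 mm) begins 54 mm behind the grasp point. The pads swing forward as they close: fully open they stand 13 mm farther back than shut.
Start: joints at [-1.474, 0.286, 1.577, -0, 1.279, -0.15], TCP at [0.165, -0.655, 0.231] pointing down, gripper open.
Joint ranges: [-2.77, 2.77], [-0.9, 2.22], [0.21, 2.48], [-1.53, 4.67], [0.24, 2.81], [-2.84, 2.84]. Speed limits (rad/s): [2.79, 2.79, 3.14, 3.14, 3.14, 3.14].

INTERFACE

Orientations are given as a unit quaternion [x, y, z, w].
In Python, from plant import get_state, read_camera, sign_off, recognise gives the robot as it stands.
- The arm moves only by the tool arm_command, never from a script. Its argument "steps" is a list of rows, each an object with "translation": the shift along the tool's x, y, z scaled (see below), a list of three; "twist": the turn, a rotation vector about the tool's x, y, z scaled (see below), a list of three; "fingers": the opening, from -1 (shut) to 1 (fully open). In form: [{"translation": [x, y, z], "twist": [rx, ry, rz], "fingers": fingers}, ...]. A call has 1 to 5 rows; each row is the pose to reach, as a shift and turn from the pose commanded when the call began, along the tool's axes at that moment; what a row does not reach only later rows make up. The controller multiplies each number of a shift by 75 cm and each number of a turn by 60 degrees. A row lasts 1/8 s, in which the tool goes at most 62.5 mm and 10.7 degrees, less where a joint would pass 70% of its speed; a pose out of reach is approached as far as the arm can. A call with a number of a shift or a turn outside -1 to 1 is refused whole. A call with a gripper value outside its range is refused whole. The fingers move at their own pace and stop on an object; "grip_force" is the grip in N (left out, the last holds). Time passes only in rows, so rows that repeat a pose let the fingers close. It gives the time, the measured TCP pose, the force, the opening and the grip force at its end, in the units of the state.
- get_state(): the state, without advancing time (a new reading comes with each control period).
- read_camera(name): name is "side" or "top"; returns a dict with "pixels" (480x640x3 uint8, red, green, blue), "K" (3x3 intrinsics, pixels), "k1" (the pictures are not rectified: a ray, as slopes to the right and down, at radius r is drawn at 1 + k1 r^2 times it, then the intrinsics apply), "R" (3x3) and "t" (3): a world point X has camera coordinates R X + t. Camera axes: x right, y down, z forward; pixel columns grow to the right and rows downward; lengths in m; the calibration is good to about 2 mm. A picture is of the moment at which its call begins. There is no depth.
- sign_off(): hands the job in; it is judged then, once.
Trained networks look in a picture, given as the dict that the camera call returned (one of the last four; its "shot" number tells which), for a name from the list of things; names that differ only in an ending like _2 or _b are one class to them, and where a whole thing is asked for, a point or a joint stands for the part that bears it (a point fixed in the world has none). Each returns a list of dicts, best first, with "conf" (0 to 1); they miss things now and then, are a little off and sometimes report something else, mostly with a low value. They report only what shows in the picture. A call takes as long as a camera call.
- recognise(picture, query): "point" ([row, column] in pixels, amid what is visible of it).
The state is a dict: "time": time; "qpos": joint angles; "dq": joint speeds; "joint_efforts": joint torques, N m; "eef_pos": TCP position; "tcp_rot": TCP orientation; "contact_force": force on the tool from outside, world axes, zero at the start; "wrist_torque": the same for the moment, N m; "opening": opening from 0.0 (shut) to 1.0 (fully open); "finger_force": force on a finger pad.
Only numpy, scipy, OpenCV 4.12 (cv2) and the standard library are available. Lean on these libraries where they do the work, as an engineer would, in place of code of your own. Each camera call takes 0.05 s, during which the arm holds its last target. There are 200 camera calls.

TASK

Get the sample carrier ready to be carried away: stand each of the four closed containers (bottle, dropper bottle, capped vial, lidded jar) upright in the insert block whose well is the right size for it, right down on the well's floor. The open jar and the open vial would spill on the way, so leave them standing where they are.

Things in the scene. Friction and masses are not known exactly. Their poses are not given: they have to be found in the camera images.
- sample_bottle: closed cream-white plastic sample bottle, the largest container: body 61 mm across, shoulder at 105 mm, screw cap 48 mm across from 104 to 122 mm height. Loose, upright, about 0.12 kg; grip the cap from above. Origin: centre of its underside, z up.
- dropper_bottle: closed amber dropper bottle: glass 31 mm across up to 57 mm height, above it a black collar and rubber bulb, 23 mm across at most, to 100 mm. Loose, upright, about 0.06 kg; grip it by the collar, 65 to 80 mm up. Origin: centre of its underside, z up.
- capped_vial: clear glass vial with its black screw cap on, 25 mm across, 64 mm tall (cap from 50 mm up). Loose, upright, about 0.02 kg. Origin: centre of its underside, z up.
- lidded_jar: amber glass jar with its white screw lid on: body 46 mm across to 38 mm height, lid 45 mm across from 44.5 to 60.5 mm height. Loose, upright, about 0.09 kg. Origin: centre of its underside, z up.
- open_jar: the same amber jar without a lid: 46 mm across, 54 mm tall, 39 mm neck with an open mouth. Does not belong in the carrier. Origin: centre of its underside, z up.
- open_vial: the same clear vial without a cap: 25 mm across, 54 mm tall, 19 mm neck with an open mouth. Does not belong in the carrier. Origin: centre of its underside, z up.
- insert_bottle: grey square block, 79.5 mm wide, 28 mm high, fixed, with one round well 67 mm across, 22 mm deep, in its middle: the well for the sample bottle. Four such blocks stand 80 mm apart along their y axis, in an order that changes, in a fixed low metal tray 92 x 332 x 22 mm. Origin: centre of its underside, 3 mm above the worktop, 6 mm below the well's floor; z up, x across the row.
- insert_jar: grey square block, 79.5 mm wide, 28 mm high, fixed, with one round well 52 mm across, 22 mm deep, in its middle: the well for the lidded jar. Four such blocks stand 80 mm apart along their y axis, in an order that changes, in a fixed low metal tray 92 x 332 x 22 mm. Origin: centre of its underside, 3 mm above the worktop, 6 mm below the well's floor; z up, x across the row.
- insert_dropper: grey square block, 79.5 mm wide, 28 mm high, fixed, with one round well 37 mm across, 22 mm deep, in its middle: the well for the dropper bottle. Four such blocks stand 80 mm apart along their y axis, in an order that changes, in a fixed low metal tray 92 x 332 x 22 mm. Origin: centre of its underside, 3 mm above the worktop, 6 mm below the well's floor; z up, x across the row.
- insert_vial: grey square block, 79.5 mm wide, 28 mm high, fixed, with one round well 31 mm across, 22 mm deep, in its middle: the well for the capped vial. Four such blocks stand 80 mm apart along their y axis, in an order that changes, in a fixed low metal tray 92 x 332 x 22 mm. Origin: centre of its underside, 3 mm above the worktop, 6 mm below the well's floor; z up, x across the row.

How it is judged:
By the outcome, as a careful person would: the job done as asked, in the order asked, and still so for the second after the job is handed in, with the robot touching nothing.
It also fails if it takes over 109 s, if anything falls off the work surface, if the arm or the gripper's body presses on something with over 40 N, if the wrist force passes 120 N, or if a joint passes its speed limit or range.

## Working session

There is one attempt and no reset: what is moved stays moved. The work goes in short steps, Python scripts to look and compute and a tool call to move; the robot and the scene stay as the last step left them, time stands still between calls to the robot, and variables do not carry over. Pictures are saved under pics/ and viewed, at most 14 in all, crops included, and the job is handed in when it is done.

Besides the shell and the picture viewer there is one more tool, called after ">>>" as a command line: name --argument value ..., lists and objects as JSON in quotes. arm_command: Moves the arm, as the interface text tells. Shifts and turns lie within -1 to 1; 1 stands for 75 cm of shift or 60 degrees of turn. Its arguments: {"type":"object","properties":{"steps":{"type":"array"},"grip_force":{"type":"number"}},"required":["steps"]}

```bash
ls; mkdir -p pics
cat > h.py <<'E'
import numpy as np, cv2
from plant import *
from scipy.spatial.transform import Rotation as Ro
def shot(name,fn=None):
    p=read_camera(name)
    if fn: cv2.imwrite('pics/'+fn,p['pixels'][:,:,::-1])
    return p
def ray(p,rc):
    K=np.array(p['K']);R=np.array(p['R']);t=np.array(p['t'])
    u=(rc[1]-K[0,2])/K[0,0];v=(rc[0]-K[1,2])/K[1,1]
    d=cv2.undistortPoints(np.array([[[rc[1],rc[0]]]],float),K,np.array([p['k1'],0,0,0.]))[0,0]
    return -R.T@t, R.T@np.array([d[0],d[1],1.])
def onz(p,rc,z):
    o,d=ray(p,rc); return o+d*(z-o[2])/d[2]
def proj(p,X):
    K=np.array(p['K']);c=np.array(p['R'])@np.array(X)+np.array(p['t'])
    u=c[:2]/c[2];u=u*(1+p['k1']*(u@u));return np.array([K[1,1]*u[1]+K[1,2],K[0,0]*u[0]+K[0,2]])
NAMES=['sample_bottle','dropper_bottle','capped_vial','lidded_jar','open_jar','open_vial','insert_bottle','insert_jar','insert_dropper','insert_vial']
E
python3 - <<'E'
from h import *
s=get_state();print({k:np.round(v,3).tolist() for k,v in s.items()})
for c in ['top','side']:
    p=shot(c,c+'0.png')
    print(c,np.round(-np.array(p['R']).T@p['t'],3),p['k1'],np.round(p['K'],1).tolist())
    for n in NAMES:
        for r in recognise(p,n)[:3]:
            print(n,np.round(r['point'],1),round(r['conf'],2),np.round(onz(p,r['point'],0.03),3))
E
```

```text
pics
{'time': 0.0, 'qpos': [-1.474, 0.287, 1.578, 0.0, 1.279, -0.15], 'dq': [0.0, 0.001, 0.002, -0.002, -0.0, -0.001], 'joint_efforts': [-0.001, -40.598, -29.263, -0.0, 0.006, -0.0], 'eef_pos': [0.165, -0.654, 0.23], 'tcp_rot': [0.992, 0.123, 0.0, -0.001], 'contact_force': [0.002, -0.198, 0.491], 'wrist_torque': [0.018, -0.021, 0.022], 'finger_force': 0.0, 'opening': 0.999}
top [ 0.431 -0.012  1.312] 0.04552967471508966 [[620.8, 0.0, 316.2], [0.0, 620.8, 245.7], [0.0, 0.0, 1.0]]
sample_bottle [286.1 169.6] 0.8 [0.471 0.292 0.03 ]
dropper_bottle [286.  461.4] 0.59 [ 0.488 -0.308  0.03 ]
dropper_bottle [208.1 387.9] 0.53 [ 0.647 -0.155  0.03 ]
capped_vial [275.4 226.8] 0.65 [0.497 0.176 0.03 ]
open_jar [281.8 343.8] 0.59 [ 0.49  -0.066  0.03 ]
open_vial [294.8 390.3] 0.54 [ 0.466 -0.162  0.03 ]
insert_bottle [208.8 387.6] 0.77 [ 0.645 -0.154  0.03 ]
insert_jar [202.1 313.9] 0.85 [0.655 0.    0.03 ]
insert_vial [208.3 353.2] 0.79 [ 0.644 -0.082  0.03 ]
insert_vial [277.3 227.1] 0.65 [0.493 0.175 0.03 ]
side [ 0.236 -0.611  0.624] -0.12113446000566822 [[469.0, 0.0, 316.9], [0.0, 469.0, 241.3], [0.0, 0.0, 1.0]]
sample_bottle [181.7 212.2] 0.7 [0.474 0.326 0.03 ]
dropper_bottle [380.1 364.7] 0.93 [ 0.489 -0.3    0.03 ]
capped_vial [209.5 244.4] 0.79 [0.498 0.184 0.03 ]
lidded_jar [249.4 244.9] 0.78 [0.449 0.06  0.03 ]
open_jar [286.2 291.8] 0.79 [ 0.483 -0.074  0.03 ]
open_vial [326.2 307.8] 0.83 [ 0.465 -0.168  0.03 ]
insert_bottle [284.5 393.1] 0.89 [ 0.644 -0.158  0.03 ]
insert_jar [233.6 344.2] 0.79 [0.643 0.009 0.03 ]
insert_dropper [213.2 328.7] 0.63 [0.651 0.084 0.03 ]
insert_vial [258.  366.2] 0.79 [ 0.641 -0.075  0.03 ]
```

View pics/top0.png

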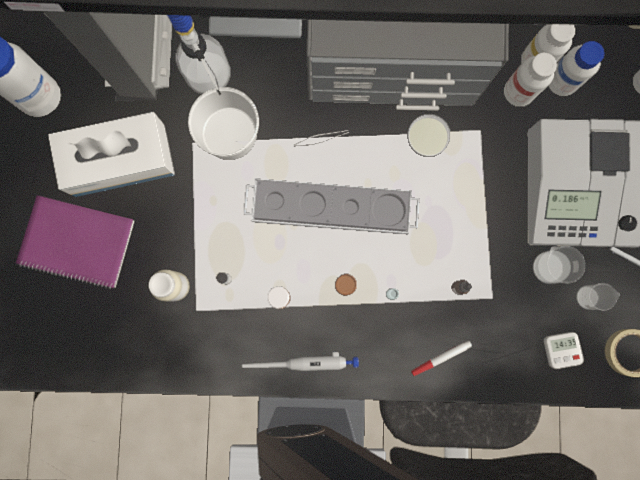

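View pics/side0.png

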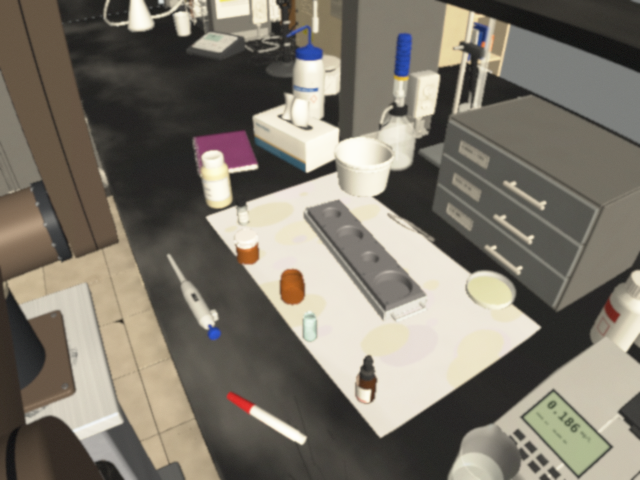

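The top view shows the tray with four wells at (row ~205, cols 275/312/351/389), with the containers in a row at rows 275–297. The cream bottle is at col 169, capped vial 223, lidded jar 279, open jar 345, open vial 391 and dropper bottle 461. I'll zoom in to measure.

Run:
```python
from h import *
p=shot('top');im=p['pixels'][:,:,::-1]
a=cv2.resize(im[170:240,240:425],None,fx=4,fy=4,interpolation=cv2.INTER_CUBIC)
b=cv2.resize(im[255:310,140:310],None,fx=4.3,fy=4.3,interpolation=cv2.INTER_CUBIC)[:300]
a=cv2.convertScaleAbs(a,alpha=1.8)
a=cv2.copyMakeBorder(a,0,0,0,800-a.shape[1],0);b=cv2.copyMakeBorder(b,0,0,0,800-b.shape[1],0)
cv2.imwrite('pics/crop1.png',np.vstack([a,b])[:600])
s=shot('side')['pixels'][:,:,::-1]
a=cv2.resize(s[195:320,295:430],None,fx=4,fy=4,interpolation=cv2.INTER_CUBIC)
cv2.imwrite('pics/crop2.png',cv2.convertScaleAbs(a,alpha=1.5))
```

```text
(no output)
```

View pics/crop1.png

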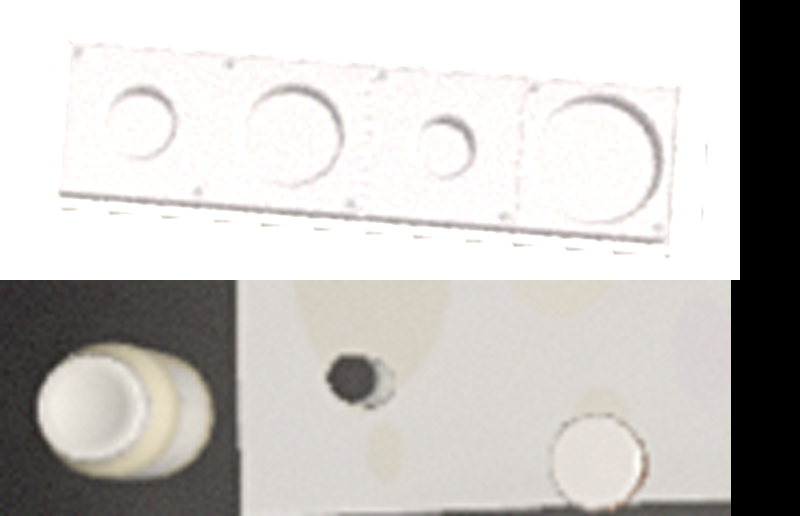

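View pics/crop2.png

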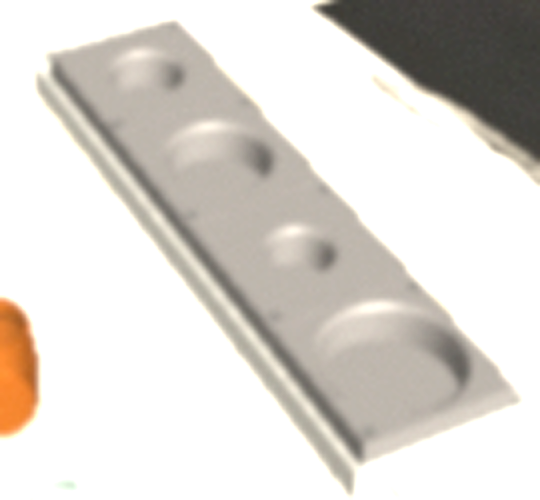

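Well order is confirmed from +y to −y: dropper (18 px across), jar (25), vial (15), bottle (33). Next I'll fit positions and overlay the models as a check.

```bash
cat > m.py <<'E'
from h import *
from scipy.optimize import least_squares
def fittray(p):
    # crop1 upper part: 4x
    a=lambda x,y:((y+.5)/4-.5+170,(x+.5)/4-.5+240)
    W=[((0,120),a(142,123)),((0,40),a(295,137)),((0,-40),a(446,147)),((0,-120),a(597,159)),
       ((39.7,159.7),a(75,45)),((39.7,-159.7),a(678,88)),((-39.7,159.7),a(60,193)),((-39.7,-159.7),a(667,243))]
    X=np.array([onz(p,w[1],.031)[:2] for w in W]);M=np.array([w[0] for w in W])/1000.
    f=lambda q:(M@np.array([[np.cos(q[2]),np.sin(q[2])],[-np.sin(q[2]),np.cos(q[2])]])+q[:2]-X).ravel()
    s=least_squares(f,[.65,0,0]);return s.x,f(s.x).reshape(-1,2)
def well(q,yl):
    return q[:2]+yl*np.array([-np.sin(q[2]),np.cos(q[2])])
def circ(im,p,c,z,r,col,sc,off):
    for t in np.linspace(0,2*np.pi,40):
        v=proj(p,[c[0]+r*np.cos(t),c[1]+r*np.sin(t),z])
        cv2.circle(im,(int(((v[1]-off[1])+.5)*sc),int(((v[0]-off[0])+.5)*sc)),1,col,-1)
E
python3 - <<'E'
from m import *
p=shot('top');q=shot('side')
T,e=fittray(p);print('tray',np.round(T,4),'res mm',np.round(e*1000,1).tolist())
b=lambda x,y:((y-280+.5)/4.3-.5+255,(x+.5)/4.3-.5+140)
O={'bottle':(onz(p,b(93,407),.122),[(.122,.024),(.104,.0305),(0,.0305)]),
'vial':(onz(p,b(352,378),.064),[(.064,.0125),(0,.0125)]),
'jar':(onz(p,b(598,462),.0605),[(.0605,.0225),(0,.023)]),
'dropper':(np.array([.488,-.30,0]),[(.1,.007),(.065,.0115),(0,.0155)])}
for k,v in O.items(): print(k,np.round(v[0],4))
for n,y in zip(['dropper','jar','vial','bottle'],[.12,.04,-.04,-.12]): print('well',n,np.round(well(T,y),4))
def draw(P,r0,r1,c0,c1,sc):
    im=cv2.resize(P['pixels'][r0:r1,c0:c1,::-1],None,fx=sc,fy=sc,interpolation=cv2.INTER_CUBIC)
    for k,(c,L) in O.items():
        for z,r in L: circ(im,P,c,z,r,(0,0,255),sc,(r0,c0))
    for y,r in zip([.12,.04,-.04,-.12],[.0185,.026,.0155,.0335]): circ(im,P,well(T,y),.031,r,(0,160,0),sc,(r0,c0))
    return im
A=np.hstack([draw(p,265,305,150,290,4),draw(p,265,305,440,490,4)[:, :200]])
B=np.hstack([draw(q,150,265,195,265,3.6),draw(q,345,410,335,400,6)[:414],])
B=B[:] if B.shape[0]<=414 else B[:414]
cv2.imwrite('pics/c3a.png',A);cv2.imwrite('pics/c3b.png',B)
S=draw(q,195,320,295,430,3)
h=max(B.shape[0],S.shape[0]);
pad=lambda i,h:cv2.copyMakeBorder(i,0,h-i.shape[0],0,0,0)
R2=np.hstack([cv2.resize(pad(x,h),None,fx=.75,fy=.9) if 0 else pad(x,h) for x in [B]])
C=cv2.copyMakeBorder(np.vstack([pad(A,160),cv2.copyMakeBorder(B,0,0,0,max(0,A.shape[1]-B.shape[1]),0)[:, :A.shape[1]]]),0,0,0,0,0)
print(C.shape);cv2.imwrite('pics/c3.png',C[:600,:800]);cv2.imwrite('pics/c4.png',S)
E
```

```text
tray [ 0.6495 -0.0378 -0.0505] res mm [[-0.6, 0.7], [0.6, 0.9], [-0.4, -0.1], [-0.3, -1.2], [0.7, 1.8], [-1.3, -1.2], [-0.1, 0.9], [1.2, -1.8]]
bottle [0.4718 0.2864 0.122 ]
vial [0.4906 0.1812 0.064 ]
jar [0.4547 0.0652 0.0605]
dropper [ 0.488 -0.3    0.   ]
well dropper [0.6556 0.0821]
well jar [0.6515 0.0022]
well vial [ 0.6475 -0.0777]
well bottle [ 0.6435 -0.1576]Traceback (most recent call last):
  File "<stdin>", line 18, in <module>
    return _nx.concatenate(arrs, 1, dtype=dtype, casting=casting)
           ~~~~~~~~~~~~~~~^^^^^^^^^^^^^^^^^^^^^^^^^^^^^^^^^^^^^^^
ValueError: all the input array dimensions except for the concatenation axis must match exactly, but along dimension 0, the array at index 0 has size 414 and the array at index 1 has size 390
```

```bash
cat > d.py <<'E'
from m import *
OBJ={'bottle':((.4718,.2864),[(.122,.024),(0,.0305)]),'vial':((.4906,.1812),[(.064,.0125),(0,.0125)]),
'jar':((.4547,.0652),[(.0605,.0225),(0,.023)]),'dropper':((.488,-.30),[(.1,.007),(.065,.0115),(0,.0155)])}
def draw(P,r0,r1,c0,c1,sc,T,O=OBJ):
    im=cv2.resize(P['pixels'][r0:r1,c0:c1,::-1],None,fx=sc,fy=sc,interpolation=cv2.INTER_CUBIC)
    for k,(c,L) in O.items():
        for z,r in L: circ(im,P,c,z,r,(0,0,255),sc,(r0,c0))
    for y,r in zip([.12,.04,-.04,-.12],[.0185,.026,.0155,.0335]): circ(im,P,well(T,y),.031,r,(0,160,0),sc,(r0,c0))
    return im
def tile(ims,fn,w=800,h=600):
    C=np.zeros((h,w,3),np.uint8);x=y=rh=0
    for i in ims:
        if x+i.shape[1]>w: x=0;y+=rh;rh=0
        i=i[:h-y];C[y:y+i.shape[0],x:x+i.shape[1]]=i;x+=i.shape[1];rh=max(rh,i.shape[0])
    cv2.imwrite('pics/'+fn,C)
E
python3 - <<'E'
from d import *
p=shot('top');q=shot('side');T=[.6495,-.0378,-.0505]
tile([draw(p,265,305,150,240,4,T),draw(p,275,305,440,485,4,T),draw(p,280,310,265,295,4,T),draw(q,150,265,195,265,3,T),draw(q,345,410,345,390,4,T),draw(q,195,320,295,430,3,T),
 draw(p,170,240,240,425,3,T)],'c3.png')
E
```

```text
(no output)
```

View pics/c3.png

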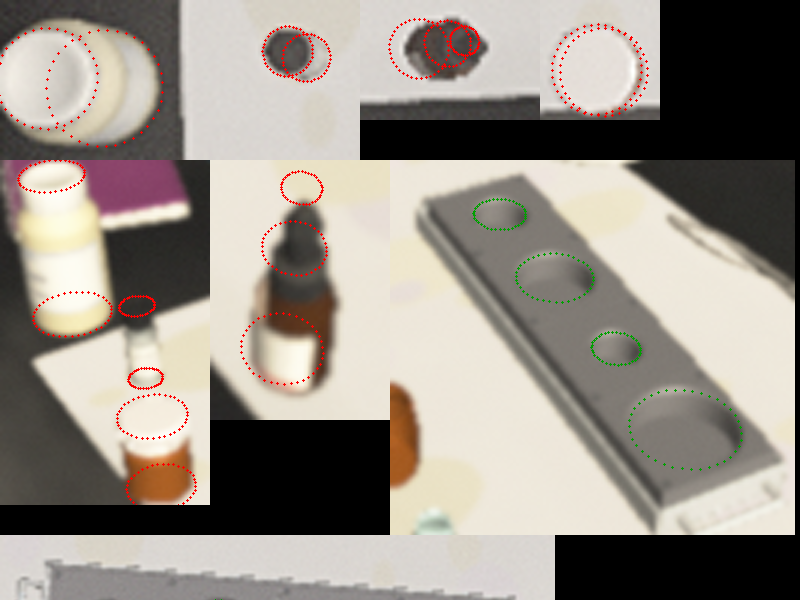

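The overlay shows the bottle, vial, jar and wells matching. My dropper guess is about 5 mm off in −y and 3 mm in −x. I'll refine the dropper and the tray.

Run:
```python
from d import *
p=shot('top');T=[.6495,-.0378,-.0505]
g=cv2.cvtColor(p['pixels'],cv2.COLOR_RGB2GRAY)
def mask(r0,r1,c0,c1,th):
    m=np.zeros((480,640),np.uint8);m[r0:r1,c0:c1]=(g[r0:r1,c0:c1]<th);return m
md=mask(276,298,445,478,110)
def sil(c,L):
    pts=[]
    m=np.zeros((480*8,640*8),np.uint8)
    P=np.array([proj(p,[c[0]+r*np.cos(t),c[1]+r*np.sin(t),z])[::-1] for z,r in L for t in np.linspace(0,6.283,40)])
    cv2.fillConvexPoly(m,cv2.convexHull(np.round((P+.5)*8).astype(np.int32)),1)
    return cv2.resize(m.astype(np.float32),(640,480),interpolation=cv2.INTER_AREA)
LD=[(0,.0155),(.057,.0155),(.065,.0115),(.08,.0115),(.1,.006)]
c=np.array([.485,-.306]);best=None
for dx in np.arange(-.008,.0081,.001):
  for dy in np.arange(-.008,.0081,.001):
    s=np.abs(sil(c+[dx,dy],LD)[270:300,440:485]-md[270:300,440:485]).sum()
    if best is None or s<best[0]: best=(s,c+[dx,dy])
print('dropper',best,md.sum())
mv=mask(268,290,212,235,110);ys,xs=np.nonzero(mv);print('vialcap',len(xs),ys.mean(),xs.mean(),np.round(onz(p,(ys.mean(),xs.mean()),.06),4))
O=dict(OBJ);O['dropper']=(best[1],[(.1,.006),(.065,.0115),(.0,.0155),(.057,.0155)])
tile([draw(p,170,240,240,425,4,T,O),draw(p,275,305,440,485,5,T,O),draw(shot('side'),345,410,345,390,4,T,O)],'c4.png')
```

```text
dropper (np.float32(82.6875), array([ 0.486, -0.306])) 204
vialcap 90 277.5 221.37777777777777 [0.4906 0.182  0.06  ]
```

View pics/c4.png

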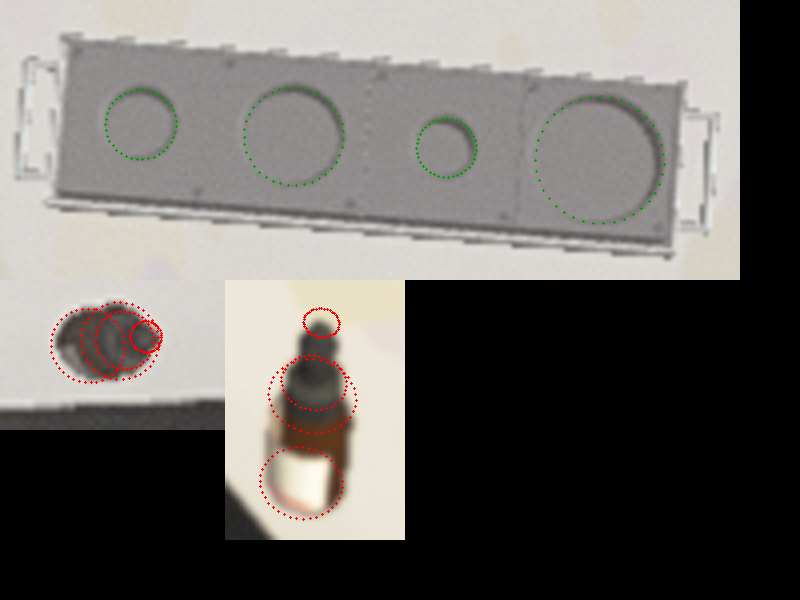

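>>> arm_command --steps '[{"translation":[0,0,-0.08],"twist":[0,0,-0.18],"fingers":1},{"translation":[0,0,-0.1],"twist":[0,0,-0.36],"fingers":1},{"translation":[0,0,-0.1],"twist":[0,0,-0.54],"fingers":1},{"translation":[0,0,-0.1],"twist":[0,0,-0.7],"fingers":1},{"translation":[0,0,-0.1],"twist":[0,0,-0.8],"fingers":1}]' --grip_force 30

```text
time: 2.12
eef_pos: [0.1649, -0.6545, 0.3064]
tcp_rot: [0.856, 0.518, -0.0, 0.0]
contact_force: [-0.0, -0.0, -0.5]
opening: 1.0
finger_force: 0.0
```

Tray and dropper models overlay well: wells at crop x 141/293/447/600, dropper fitted at (0.486, −0.306). Heading there now.

>>> arm_command --steps '[{"translation":[0.08,0.02,0],"twist":[0,0,-0.17],"fingers":1},{"translation":[0.15,0.04,0],"twist":[0,0,-0.34],"fingers":1},{"translation":[0.22,0.06,0],"twist":[0,0,-0.46],"fingers":1},{"translation":[0.3,0.08,0],"twist":[0,0,-0.46],"fingers":0.2},{"translation":[0.36,0.1,0.03],"twist":[0,0,-0.46],"fingers":0.2}]'

```text
time: 2.75
eef_pos: [0.3593, -0.45, 0.2864]
tcp_rot: [0.708, 0.706, -0.001, 0.003]
contact_force: [0.0, -0.9, -0.5]
opening: 0.609
finger_force: 0.0
```

Run:
```python
from h import *
s=get_state();print({k:np.round(s[k],4).tolist() for k in ['time','qpos','eef_pos','tcp_rot','opening','contact_force']})
```

```text
{'time': 2.75, 'qpos': [-1.0732, 0.0271, 1.7681, 0.0003, 1.3407, -1.0696], 'eef_pos': [0.3593, -0.45, 0.2864], 'tcp_rot': [0.7084, 0.7058, -0.0007, 0.0028], 'opening': 0.6093, 'contact_force': [0.0213, -0.8537, -0.5392]}
```

>>> arm_command --steps '[{"translation":[0.05,0.045,0.03],"twist":[0,0,0],"fingers":0.2},{"translation":[0.1,0.09,0.06],"twist":[0,0,0],"fingers":0.2},{"translation":[0.15,0.13,0.09],"twist":[0,0,0],"fingers":0.2},{"translation":[0.192,0.169,0.115],"twist":[0,0,0],"fingers":0.2},{"translation":[0.192,0.169,0.115],"twist":[0,0,0],"fingers":0.2}]'

```text
time: 3.38
eef_pos: [0.4853, -0.3045, 0.1955]
tcp_rot: [0.707, 0.707, 0.0, -0.002]
contact_force: [-0.2, -0.2, -0.6]
opening: 0.601
finger_force: 0.0
```

>>> arm_command --steps '[{"translation":[0,0,0],"twist":[0,0,0],"fingers":0.2}]'

```text
time: 3.5
eef_pos: [0.4849, -0.3079, 0.1981]
tcp_rot: [0.709, 0.706, -0.0, 0.0]
contact_force: [0.2, 0.3, 1.2]
opening: 0.596
finger_force: 0.0
```

Run:
```python
from d import *
s=get_state();print({k:np.round(s[k],4).tolist() for k in ['time','qpos','eef_pos','tcp_rot','opening','contact_force']})
p=shot('side','s1.png');q=shot('top')
tile([cv2.resize(p['pixels'][260:430,290:450,::-1],None,fx=3.5,fy=3.5),cv2.resize(q['pixels'][240:330,420:500,::-1],None,fx=3,fy=3)],'c5.png')
print(proj(p,s['eef_pos']))
```

```text
{'time': 3.5, 'qpos': [-0.7422, 0.0956, 1.8597, -0.0006, 1.1854, -0.7378], 'eef_pos': [0.4849, -0.3079, 0.1981], 'tcp_rot': [0.7086, 0.7056, -0.0002, 0.0004], 'opening': 0.5957, 'contact_force': [0.2099, 0.2511, 1.2096]}
[307.87946542 374.73588038]
```

View pics/c5.png

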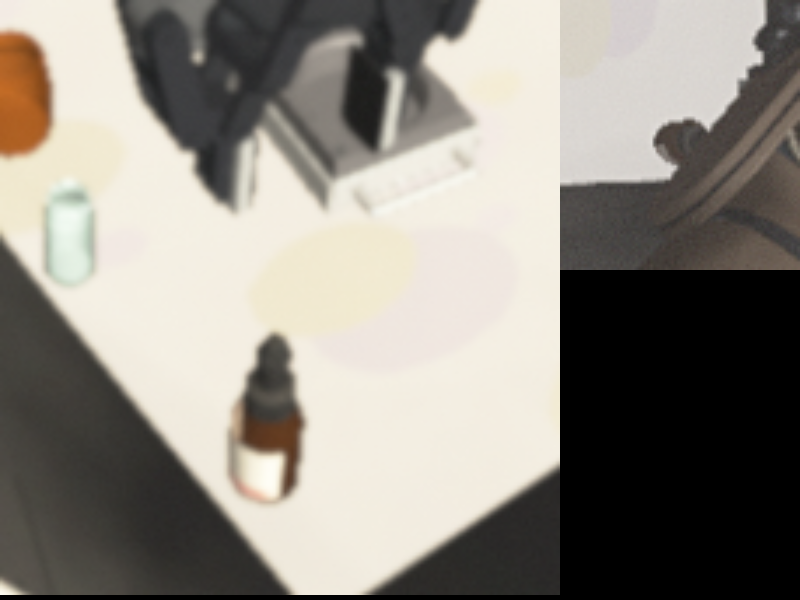

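The fingers straddle the dropper's x position, and the open vial and jar are clear. Descending and gripping.

>>> arm_command --steps '[{"translation":[0.002,0.001,0.06],"twist":[0,0,0],"fingers":0.2},{"translation":[0.002,0.001,0.12],"twist":[0,0,0],"fingers":0.2},{"translation":[0.002,0.001,0.165],"twist":[0,0,0],"fingers":0.2},{"translation":[0.002,0.001,0.183],"twist":[0,0,0],"fingers":0.2},{"translation":[0.002,0.001,0.183],"twist":[0,0,0],"fingers":-1}]'

```text
time: 4.22
eef_pos: [0.4852, -0.3067, 0.0604]
tcp_rot: [0.709, 0.705, -0.0, -0.0]
contact_force: [-0.2, 0.4, 0.0]
opening: 0.406
finger_force: 0.0
```

>>> arm_command --steps '[{"translation":[0,0,0],"twist":[0,0,0],"fingers":-1},{"translation":[0,0,0],"twist":[0,0,0],"fingers":-1},{"translation":[0,0,0],"twist":[0,0,0],"fingers":-1},{"translation":[0,0,0],"twist":[0,0,0],"fingers":-1}]'

```text
time: 4.72
eef_pos: [0.4867, -0.3069, 0.0621]
tcp_rot: [0.709, 0.706, 0.0, 0.002]
contact_force: [0.6, -1.5, 6.7]
opening: 0.23
finger_force: 30.0
```

>>> arm_command --steps '[{"translation":[0,0,-0.06],"twist":[0,0,0],"fingers":-1},{"translation":[0,0,-0.12],"twist":[0,0,0],"fingers":-1},{"translation":[0.05,0.03,-0.14],"twist":[0,0,0],"fingers":-1},{"translation":[0.11,0.06,-0.14],"twist":[0,0,0],"fingers":-1},{"translation":[0.17,0.09,-0.14],"twist":[0,0,0],"fingers":-1}]'

```text
time: 5.35
eef_pos: [0.5538, -0.1773, 0.1651]
tcp_rot: [0.709, 0.705, -0.0, -0.0]
contact_force: [0.5, 0.0, -1.0]
opening: 0.226
finger_force: 29.6
```

Run:
```python
from d import *
s=get_state();print({k:np.round(s[k],4).tolist() for k in ['time','eef_pos','tcp_rot','opening','contact_force','finger_force']})
p=shot('side')
v=proj(p,s['eef_pos']);print(v)
r,c=int(v[0]),int(v[1])
tile([cv2.resize(p['pixels'][r-70:r+70,c-70:c+70,::-1],None,fx=4,fy=4)],'c6.png',560,560)
```

```text
{'time': 5.35, 'eef_pos': [0.5538, -0.1773, 0.1651], 'tcp_rot': [0.709, 0.7052, -0.0, -0.0003], 'opening': 0.2256, 'contact_force': [0.4591, 0.0353, -0.9802], 'finger_force': 29.6044}
[249.34388976 361.73159243]
```

View pics/c6.png

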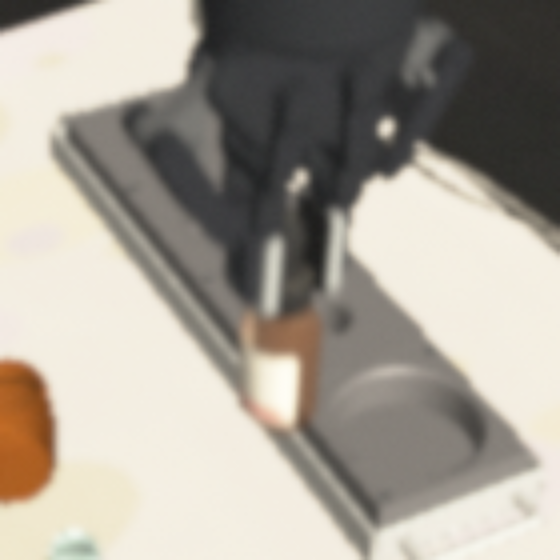

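Dropper is held upright by the collar (crop (280,370)). Moving it over its well.

>>> arm_command --steps '[{"translation":[0.08,0.03,0],"twist":[0,0,0],"fingers":-1},{"translation":[0.155,0.06,0],"twist":[0,0,0],"fingers":-1},{"translation":[0.23,0.09,0],"twist":[0,0,0],"fingers":-1},{"translation":[0.3,0.12,0],"twist":[0,0,0],"fingers":-1},{"translation":[0.346,0.136,0],"twist":[0,0,0],"fingers":-1}]'

```text
time: 6.02
eef_pos: [0.6568, 0.0829, 0.1644]
tcp_rot: [0.708, 0.706, -0.0, -0.001]
contact_force: [0.1, -0.3, -0.8]
opening: 0.227
finger_force: 29.6
```

>>> arm_command --steps '[{"translation":[0,0,0.04],"twist":[0,0,0],"fingers":-1},{"translation":[0,0,0.06],"twist":[0,0,0],"fingers":-1},{"translation":[0,0,0.06],"twist":[0,0,0],"fingers":-1}]'

```text
time: 6.4
eef_pos: [0.655, 0.0798, 0.1177]
tcp_rot: [0.709, 0.705, -0.002, -0.002]
contact_force: [-0.5, 0.0, -0.0]
opening: 0.227
finger_force: 29.6
```

Run:
```python
from d import *
import time
for i in range(3):
  p=shot('side' if i else 'top')
  s=get_state();print({k:np.round(s[k],4).tolist() for k in ['time','qpos','eef_pos','tcp_rot','opening','contact_force']})
v=proj(p,s['eef_pos'])
r,c=int(v[0]),int(v[1]);T=[.6495,-.0378,-.0505]
e=s['eef_pos'];O={'d':(e[:2],[(e[2]-.062,.0155),(e[2]-.005,.0155)])}
tile([draw(p,r-50,r+70,c-60,c+60,5,T,O)],'c7.png',600,600)
```

```text
{'time': 6.45, 'qpos': [-0.0324, 0.3628, 1.6942, 0.0, 1.0867, -0.027], 'eef_pos': [0.6562, 0.0797, 0.1194], 'tcp_rot': [0.709, 0.7052, -0.0007, -0.0008], 'opening': 0.2299, 'contact_force': [0.0733, 0.5321, -0.667]}
{'time': 6.5, 'qpos': [-0.0325, 0.3618, 1.693, 0.0, 1.0865, -0.027], 'eef_pos': [0.6569, 0.0796, 0.1207], 'tcp_rot': [0.709, 0.7052, 0.0001, 0.0001], 'opening': 0.2267, 'contact_force': [0.5349, -0.7079, -0.0914]}
{'time': 6.55, 'qpos': [-0.0325, 0.3612, 1.6923, -0.0, 1.0865, -0.027], 'eef_pos': [0.6574, 0.0796, 0.1214], 'tcp_rot': [0.709, 0.7052, 0.0005, 0.0006], 'opening': 0.2241, 'contact_force': [-0.3788, -0.3063, -0.4643]}
```

View pics/c7.png

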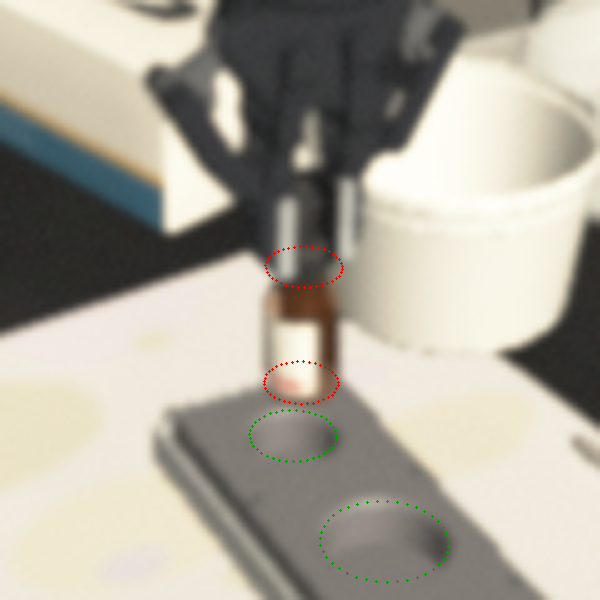

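The overlay matches the held bottle within about 1 px; the tool is settled about 2–3 mm off the well centre. Correcting, then lowering.

>>> arm_command --steps '[{"translation":[0.0033,-0.0025,0],"twist":[0,0,0],"fingers":-1},{"translation":[0.0033,-0.0025,0.015],"twist":[0,0,0],"fingers":-1},{"translation":[0.0033,-0.0025,0.03],"twist":[0,0,0],"fingers":-1},{"translation":[0.0033,-0.0025,0.034],"twist":[0,0,0],"fingers":-1},{"translation":[0.0033,-0.0025,0.034],"twist":[0,0,0],"fingers":-1}]'

```text
time: 7.18
eef_pos: [0.6545, 0.0828, 0.094]
tcp_rot: [0.709, 0.706, -0.0, -0.0]
contact_force: [1.1, -0.8, -1.3]
opening: 0.222
finger_force: 29.6
```

>>> arm_command --steps '[{"translation":[0,0,0.008],"twist":[0,0,0],"fingers":-1},{"translation":[0,0,0.016],"twist":[0,0,0],"fingers":-1},{"translation":[0,0,0.016],"twist":[0,0,0],"fingers":-1}]'

```text
time: 7.55
eef_pos: [0.6544, 0.0828, 0.0819]
tcp_rot: [0.709, 0.705, -0.001, -0.001]
contact_force: [0.1, -0.2, -0.0]
opening: 0.221
finger_force: 29.6
```

>>> arm_command --steps '[{"translation":[0.0,0.001,0.006],"twist":[0,0,0],"fingers":-1},{"translation":[0,0.001,0.012],"twist":[0,0,0],"fingers":-1},{"translation":[0,0.001,0.0135],"twist":[0,0,0],"fingers":-1},{"translation":[0,0.001,0.0135],"twist":[0,0,0],"fingers":-1}]'

```text
time: 8.05
eef_pos: [0.6556, 0.0828, 0.0725]
tcp_rot: [0.709, 0.705, -0.0, -0.0]
contact_force: [0.0, -0.2, -0.8]
opening: 0.224
finger_force: 29.6
```

>>> arm_command --steps '[{"translation":[0,0,0.0015],"twist":[0,0,0],"fingers":-1},{"translation":[0,0,0.002],"twist":[0,0,0],"fingers":-1},{"translation":[0,0,0.002],"twist":[0,0,0],"fingers":-1}]'

```text
time: 8.43
eef_pos: [0.6558, 0.0828, 0.0713]
tcp_rot: [0.709, 0.706, 0.0, 0.0]
contact_force: [0.1, -0.2, -1.5]
opening: 0.224
finger_force: 29.6
```

>>> arm_command --steps '[{"translation":[0,0,0],"twist":[0,0,0],"fingers":-0.4},{"translation":[0,0,0],"twist":[0,0,0],"fingers":-0.2},{"translation":[0,0,0],"twist":[0,0,0],"fingers":0.0},{"translation":[0,0,-0.06],"twist":[0,0,0],"fingers":0.0},{"translation":[0,0,-0.14],"twist":[0,0,0],"fingers":0}]'

```text
time: 9.05
eef_pos: [0.6542, 0.0827, 0.1748]
tcp_rot: [0.709, 0.705, -0.002, -0.002]
contact_force: [1.1, 0.0, 0.0]
opening: 0.499
finger_force: 0.0
```

>>> arm_command --steps '[{"translation":[0.04,-0.07,0],"twist":[0,0,0],"fingers":0},{"translation":[0.08,-0.14,0],"twist":[0,0,0],"fingers":0},{"translation":[0.131,-0.2,0.02],"twist":[0,0,0],"fingers":0},{"translation":[0.131,-0.219,0.06],"twist":[0,0,0],"fingers":0},{"translation":[0.131,-0.219,0.06],"twist":[0,0,0],"fingers":0}]'

```text
time: 9.68
eef_pos: [0.489, 0.1819, 0.1289]
tcp_rot: [0.708, 0.706, -0.002, -0.002]
contact_force: [0.6, -0.2, 0.6]
opening: 0.499
finger_force: 0.0
```

Run:
```python
from d import *
T=[.6495,-.0378,-.0505]
for i in range(5):p=shot('side')
s=get_state();print({k:np.round(s[k],4).tolist() for k in ['time','qpos','eef_pos','tcp_rot','opening','contact_force']})
O=dict(OBJ);O['dropper']=((.6556,.0821),[(.066,.0155),(.109,.006)])
tile([draw(p,130,250,190,260,5,T,O),draw(p,150,250,290,370,5,T,O)],'c8.png',760,600)
```

```text
{'time': 9.925, 'qpos': [0.1592, 0.0627, 2.0238, -0.0, 1.0519, 0.1648], 'eef_pos': [0.4939, 0.1815, 0.1329], 'tcp_rot': [0.7091, 0.7051, 0.0013, 0.0009], 'opening': 0.498, 'contact_force': [-0.0821, -0.4467, 0.086]}
```

View pics/c8.png

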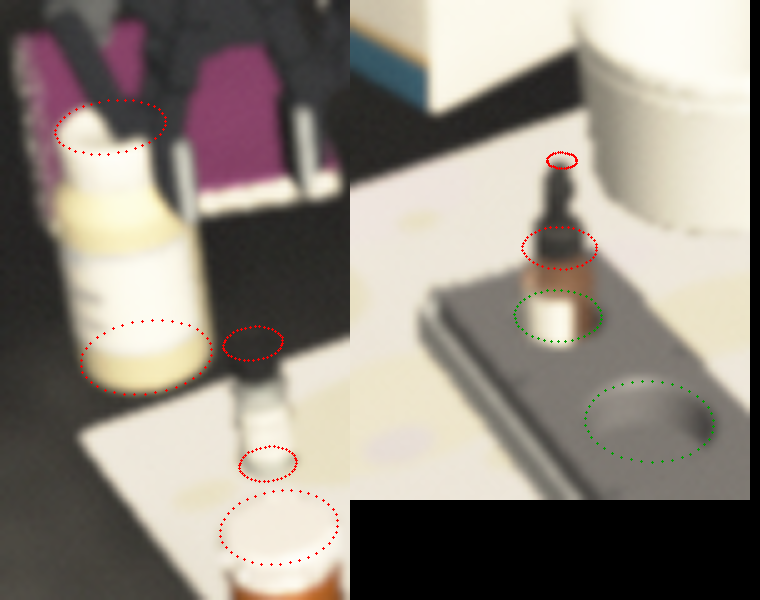

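The dropper stands seated in its well (crop (560,250)). The vial under the gripper matches its model to within about 2 mm. Descending on the vial.

>>> arm_command --steps '[{"translation":[-0.002,-0.004,0.05],"twist":[0,0,0],"fingers":0},{"translation":[-0.002,-0.004,0.1],"twist":[0,0,0],"fingers":0},{"translation":[-0.002,-0.004,0.127],"twist":[0,0,0],"fingers":0},{"translation":[-0.002,-0.004,0.127],"twist":[0,0,0],"fingers":0},{"translation":[-0.002,-0.004,0.127],"twist":[0,0,0],"fingers":-0.4}]'

```text
time: 10.55
eef_pos: [0.4906, 0.1803, 0.0374]
tcp_rot: [0.709, 0.705, 0.001, 0.001]
contact_force: [0.2, -1.1, 0.1]
opening: 0.311
finger_force: 0.1
```

>>> arm_command --steps '[{"translation":[0,0,0],"twist":[0,0,0],"fingers":-1},{"translation":[0,0,0],"twist":[0,0,0],"fingers":-1},{"translation":[0,0,0],"twist":[0,0,0],"fingers":-1},{"translation":[0,0,0],"twist":[0,0,0],"fingers":-1}]' --grip_force 25

```text
time: 11.05
eef_pos: [0.4904, 0.1805, 0.0375]
tcp_rot: [0.709, 0.706, 0.001, 0.001]
contact_force: [0.3, -0.3, 5.9]
opening: 0.273
finger_force: 25.2
```

>>> arm_command --steps '[{"translation":[0,0,-0.07],"twist":[0,0,0],"fingers":-1},{"translation":[0,0,-0.14],"twist":[0,0,0],"fingers":-1},{"translation":[-0.07,0.04,-0.14],"twist":[0,0,0],"fingers":-1},{"translation":[-0.14,0.085,-0.14],"twist":[0,0,0],"fingers":-1},{"translation":[-0.21,0.127,-0.14],"twist":[0,0,0],"fingers":-1}]'

```text
time: 11.68
eef_pos: [0.5837, 0.0211, 0.1408]
tcp_rot: [0.708, 0.706, -0.0, -0.0]
contact_force: [0.3, 0.9, 0.2]
opening: 0.272
finger_force: 24.8
```

>>> arm_command --steps '[{"translation":[-0.07,0.04,0],"twist":[0,0,0],"fingers":-1},{"translation":[-0.134,0.083,0],"twist":[0,0,0],"fingers":-1},{"translation":[-0.134,0.083,0.03],"twist":[0,0,0],"fingers":-1},{"translation":[-0.134,0.083,0.065],"twist":[0,0,0],"fingers":-1},{"translation":[-0.134,0.083,0.065],"twist":[0,0,0],"fingers":-1}]'

```text
time: 12.3
eef_pos: [0.6425, -0.0778, 0.0885]
tcp_rot: [0.709, 0.705, -0.002, -0.003]
contact_force: [-0.3, -0.3, -0.3]
opening: 0.278
finger_force: 24.8
```

Run:
```python
from d import *
T=[.6495,-.0378,-.0505]
for i in range(8):p=shot('side')
s=get_state();print({k:np.round(s[k],4).tolist() for k in ['time','eef_pos','tcp_rot','opening','contact_force']})
v=proj(p,s['eef_pos']);r,c=int(v[0]),int(v[1])
e=s['eef_pos'];O={'d':(e[:2],[(e[2]-.0375,.0125),(e[2]-.0,.0125)])}
tile([draw(p,r-50,r+50,c-50,c+50,6,T,O)],'c9.png',600,600)
```

```text
{'time': 12.7, 'eef_pos': [0.6458, -0.0784, 0.0934], 'tcp_rot': [0.7086, 0.7056, 0.0005, 0.0008], 'opening': 0.2739, 'contact_force': [-0.0795, -0.2798, -0.5832]}
```

View pics/c9.png

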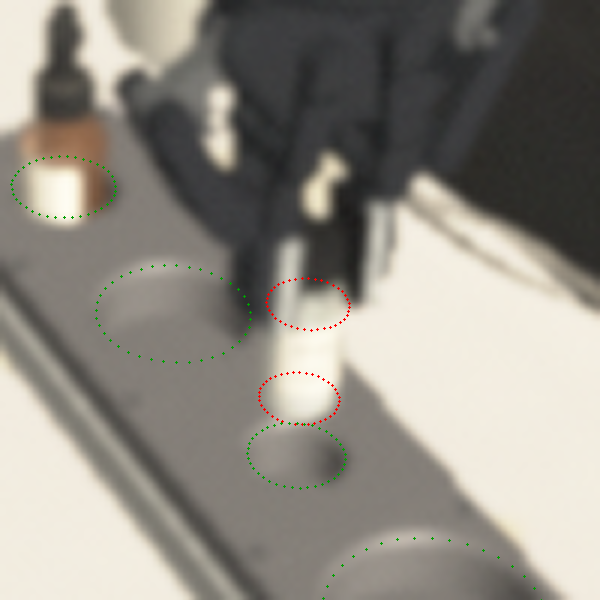

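The held vial matches its model to within about 1 px (crop (304,400)), just behind the well. Centring and lowering.

>>> arm_command --steps '[{"translation":[0.0016,0.0023,0.01],"twist":[0,0,0],"fingers":-1},{"translation":[0.0016,0.0023,0.025],"twist":[0,0,0],"fingers":-1},{"translation":[0.0016,0.0023,0.038],"twist":[0,0,0],"fingers":-1},{"translation":[0.0016,0.0023,0.042],"twist":[0,0,0],"fingers":-1},{"translation":[0.0016,0.0023,0.042],"twist":[0,0,0],"fingers":-1}]'

```text
time: 13.32
eef_pos: [0.6467, -0.0772, 0.0601]
tcp_rot: [0.709, 0.706, -0.0, -0.0]
contact_force: [0.1, 0.3, 0.1]
opening: 0.27
finger_force: 24.8
```

>>> arm_command --steps '[{"translation":[0,0,0],"twist":[0,0,0],"fingers":-1}]'

```text
time: 13.45
eef_pos: [0.6473, -0.0774, 0.0611]
tcp_rot: [0.709, 0.705, 0.0, 0.0]
contact_force: [-0.2, -0.4, -0.4]
opening: 0.278
finger_force: 24.8
```

>>> arm_command --steps '[{"translation":[0,0,0.008],"twist":[0,0,0],"fingers":-1},{"translation":[0,0,0.015],"twist":[0,0,0],"fingers":-1},{"translation":[0,0,0.0195],"twist":[0,0,0],"fingers":-1},{"translation":[0,0,0.0195],"twist":[0,0,0],"fingers":-1},{"translation":[0,0,0.0195],"twist":[0,0,0],"fingers":-1}]'

```text
time: 14.08
eef_pos: [0.6469, -0.0773, 0.0465]
tcp_rot: [0.709, 0.706, -0.0, -0.0]
contact_force: [-2.7, 0.6, 4.6]
opening: 0.271
finger_force: 25.0
```

>>> arm_command --steps '[{"translation":[0,0,0],"twist":[0,0,0],"fingers":-1}]'

```text
time: 14.2
eef_pos: [0.647, -0.0773, 0.0465]
tcp_rot: [0.709, 0.706, -0.0, -0.0]
contact_force: [-1.9, 0.3, 4.7]
opening: 0.272
finger_force: 25.1
```

>>> arm_command --steps '[{"translation":[0,0,0],"twist":[0,0,0],"fingers":-0.3},{"translation":[0,0,0],"twist":[0,0,0],"fingers":-0.1},{"translation":[0,0,0],"twist":[0,0,0],"fingers":0.0},{"translation":[0,0,-0.06],"twist":[0,0,0],"fingers":0.0},{"translation":[0,0,-0.14],"twist":[0,0,0],"fingers":0.2}]'

```text
time: 14.82
eef_pos: [0.6454, -0.0769, 0.1494]
tcp_rot: [0.709, 0.705, -0.001, -0.002]
contact_force: [0.2, -0.1, 0.4]
opening: 0.597
finger_force: 0.0
```

>>> arm_command --steps '[{"translation":[0.05,-0.07,0],"twist":[0,0,0],"fingers":0.7},{"translation":[0.1,-0.14,0],"twist":[0,0,0],"fingers":0.7},{"translation":[0.15,-0.21,0],"twist":[0,0,0],"fingers":0.7},{"translation":[0.191,-0.256,0.01],"twist":[0,0,0],"fingers":0.7},{"translation":[0.191,-0.256,0.01],"twist":[0,0,0],"fingers":0.7}]'

```text
time: 15.45
eef_pos: [0.4523, 0.0687, 0.1421]
tcp_rot: [0.708, 0.707, -0.001, -0.001]
contact_force: [0.8, 0.5, 0.3]
opening: 0.848
finger_force: 0.0
```

Run:
```python
from d import *
T=[.6495,-.0378,-.0505]
for i in range(8):p=shot('side')
s=get_state();print({k:np.round(s[k],4).tolist() for k in ['time','eef_pos','tcp_rot','opening','contact_force']})
O=dict(OBJ);O['vial']=((.6475,-.0777),[(.073,.0125)]);O['openjar']=((0.486,-.07),[(0,.023)])
tile([draw(p,180,310,220,330,4,T,O),draw(p,210,300,330,410,4,T,O)],'c10.png',800,520)
```

```text
{'time': 15.85, 'eef_pos': [0.4565, 0.0662, 0.1438], 'tcp_rot': [0.7091, 0.7051, 0.0001, 0.0002], 'opening': 0.8557, 'contact_force': [0.3373, -0.6603, 0.2286]}
```

View pics/c10.png

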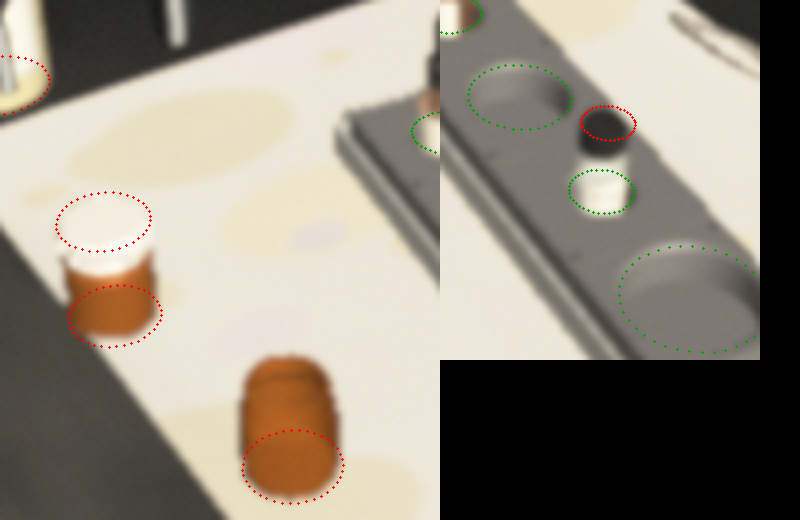

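The vial stands seated with its cap on the predicted ring, and the lidded jar matches its rings (crop (105,265)). The view budget is almost used up, so I'll rely on numbers from here. Gripping the lid.

>>> arm_command --steps '[{"translation":[-0.0013,-0.0024,0.05],"twist":[0,0,0],"fingers":0.7},{"translation":[-0.0013,-0.0024,0.1],"twist":[0,0,0],"fingers":0.7},{"translation":[-0.0013,-0.0024,0.137],"twist":[0,0,0],"fingers":0.7},{"translation":[-0.0013,-0.0024,0.137],"twist":[0,0,0],"fingers":0.7},{"translation":[-0.0013,-0.0024,0.137],"twist":[0,0,0],"fingers":0.3}]'

```text
time: 16.48
eef_pos: [0.4549, 0.0656, 0.0418]
tcp_rot: [0.709, 0.705, 0.001, 0.001]
contact_force: [-0.0, -0.0, 0.3]
opening: 0.66
finger_force: 0.0
```

>>> arm_command --steps '[{"translation":[0,0,0],"twist":[0,0,0],"fingers":0},{"translation":[0,0,0],"twist":[0,0,0],"fingers":-1},{"translation":[0,0,0],"twist":[0,0,0],"fingers":-1},{"translation":[0,0,0],"twist":[0,0,0],"fingers":-1}]' --grip_force 35

```text
time: 16.98
eef_pos: [0.4554, 0.0657, 0.0427]
tcp_rot: [0.709, 0.706, 0.001, 0.001]
contact_force: [-1.2, -0.3, 6.6]
opening: 0.497
finger_force: 35.3
```

>>> arm_command --steps '[{"translation":[0,0,-0.06],"twist":[0,0,0],"fingers":-1},{"translation":[0,0,-0.12],"twist":[0,0,0],"fingers":-1},{"translation":[-0.025,0.08,-0.12],"twist":[0,0,0],"fingers":-1},{"translation":[-0.05,0.16,-0.12],"twist":[0,0,0],"fingers":-1},{"translation":[-0.085,0.23,-0.12],"twist":[0,0,0],"fingers":-1}]'

```text
time: 17.6
eef_pos: [0.6278, 0.0012, 0.1314]
tcp_rot: [0.708, 0.706, 0.001, 0.0]
contact_force: [0.5, -0.2, -0.6]
opening: 0.494
finger_force: 36.3
```

>>> arm_command --steps '[{"translation":[0,0.031,0],"twist":[0,0,0],"fingers":-1},{"translation":[0,0.031,0.03],"twist":[0,0,0],"fingers":-1},{"translation":[0,0.031,0.05],"twist":[0,0,0],"fingers":-1},{"translation":[0,0.031,0.05],"twist":[0,0,0],"fingers":-1}]'

```text
time: 18.1
eef_pos: [0.6474, 0.0017, 0.091]
tcp_rot: [0.709, 0.706, -0.001, -0.002]
contact_force: [-0.8, 0.6, -0.7]
opening: 0.496
finger_force: 36.3
```

Run:
```python
from d import *
T=[.6495,-.0378,-.0505]
for i in range(8):p=shot('side')
s=get_state();print({k:np.round(s[k],4).tolist() for k in ['time','eef_pos','tcp_rot','opening','contact_force']})
v=proj(p,s['eef_pos']);r,c=int(v[0]),int(v[1])
e=s['eef_pos'];O={'d':(e[:2],[(e[2]-.0427,.023),(e[2]+.0178,.0225)])}
tile([draw(p,r-50,r+50,c-50,c+50,6,T,O)],'c11.png',600,600)
```

```text
{'time': 18.5, 'eef_pos': [0.6496, 0.0012, 0.0942], 'tcp_rot': [0.7087, 0.7055, 0.0004, 0.0006], 'opening': 0.4989, 'contact_force': [0.1794, -0.3395, -1.5939]}
```

View pics/c11.png

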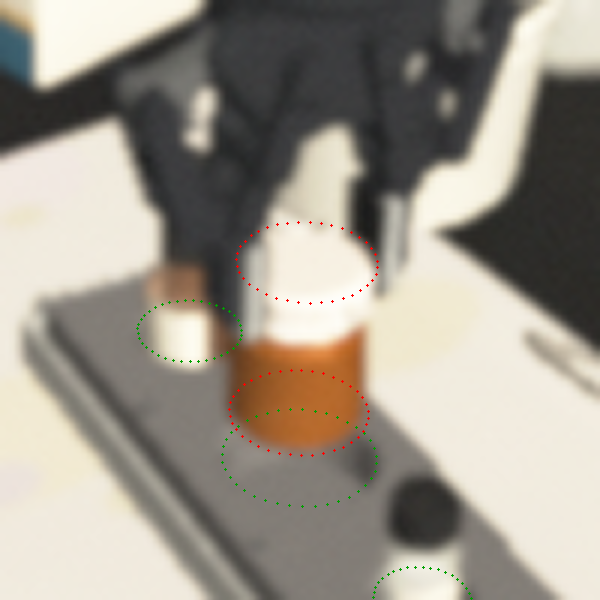

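The held jar's base and lid coincide with their rings (base at crop (299,412)). Centring and lowering.

>>> arm_command --steps '[{"translation":[0.0013,0.0025,0.01],"twist":[0,0,0],"fingers":-1},{"translation":[0.0013,0.0025,0.022],"twist":[0,0,0],"fingers":-1},{"translation":[0.0013,0.0025,0.034],"twist":[0,0,0],"fingers":-1},{"translation":[0.0013,0.0025,0.039],"twist":[0,0,0],"fingers":-1},{"translation":[0.0013,0.0025,0.039],"twist":[0,0,0],"fingers":-1}]'

```text
time: 19.12
eef_pos: [0.6507, 0.0023, 0.0633]
tcp_rot: [0.709, 0.705, -0.0, -0.001]
contact_force: [1.1, 0.2, -0.2]
opening: 0.498
finger_force: 36.3
```

>>> arm_command --steps '[{"translation":[0,0,0],"twist":[0,0,0],"fingers":-1}]'

```text
time: 19.25
eef_pos: [0.6513, 0.0022, 0.0643]
tcp_rot: [0.709, 0.706, 0.0, 0.0]
contact_force: [0.8, -0.3, -0.5]
opening: 0.499
finger_force: 36.3
```

Already 9 mm inside the well with no contact force. Lowering to the floor (TCP ≈ 0.0517).

>>> arm_command --steps '[{"translation":[0,0,0.007],"twist":[0,0,0],"fingers":-1},{"translation":[0,0,0.014],"twist":[0,0,0],"fingers":-1},{"translation":[0,0,0.0173],"twist":[0,0,0],"fingers":-1},{"translation":[0,0,0.0173],"twist":[0,0,0],"fingers":-1},{"translation":[0,0,0.0173],"twist":[0,0,0],"fingers":-1}]'

```text
time: 19.88
eef_pos: [0.651, 0.0023, 0.0518]
tcp_rot: [0.709, 0.706, -0.0, -0.0]
contact_force: [-3.6, 0.6, 5.4]
opening: 0.503
finger_force: 36.8
```

>>> arm_command --steps '[{"translation":[0,0,0],"twist":[0,0,0],"fingers":-1}]'

```text
time: 20.0
eef_pos: [0.651, 0.0022, 0.0517]
tcp_rot: [0.709, 0.706, -0.0, -0.0]
contact_force: [-2.6, 1.1, 5.1]
opening: 0.496
finger_force: 36.8
```

>>> arm_command --steps '[{"translation":[0,0,0],"twist":[0,0,0],"fingers":0.3},{"translation":[0,0,0],"twist":[0,0,0],"fingers":0.5},{"translation":[0,0,0],"twist":[0,0,0],"fingers":0.5},{"translation":[0,0,-0.07],"twist":[0,0,0],"fingers":0.5},{"translation":[0,0,-0.14],"twist":[0,0,0],"fingers":0.5}]'

```text
time: 20.62
eef_pos: [0.6505, 0.0023, 0.156]
tcp_rot: [0.709, 0.705, -0.001, -0.001]
contact_force: [0.7, -0.5, -0.4]
opening: 0.749
finger_force: 0.0
```

>>> arm_command --steps '[{"translation":[0,-0.03,-0.06],"twist":[0,0,0],"fingers":0.8},{"translation":[0.07,-0.07,-0.06],"twist":[0,0,0],"fingers":0.8},{"translation":[0.14,-0.11,-0.06],"twist":[0,0,0],"fingers":0.8},{"translation":[0.21,-0.15,-0.06],"twist":[0,0,0],"fingers":0.8},{"translation":[0.28,-0.19,-0.06],"twist":[0,0,0],"fingers":0.8}]'

```text
time: 21.25
eef_pos: [0.5085, 0.2143, 0.2012]
tcp_rot: [0.709, 0.705, 0.0, 0.0]
contact_force: [1.0, 1.1, 0.1]
opening: 0.897
finger_force: 0.0
```

>>> arm_command --steps '[{"translation":[0.05,-0.025,0],"twist":[0,0,0],"fingers":0.8},{"translation":[0.099,-0.049,0],"twist":[0,0,0],"fingers":0.8},{"translation":[0.099,-0.049,0],"twist":[0,0,0],"fingers":0.8},{"translation":[0.099,-0.049,0],"twist":[0,0,0],"fingers":0.8}]'

```text
time: 21.75
eef_pos: [0.4734, 0.287, 0.201]
tcp_rot: [0.709, 0.706, -0.0, 0.0]
contact_force: [0.2, 0.2, -0.0]
opening: 0.901
finger_force: 0.0
```

Run:
```python
from d import *
for i in range(4):p=shot('side')
s=get_state();print({k:np.round(s[k],4).tolist() for k in ['time','qpos','eef_pos','tcp_rot','opening','contact_force']})
for n in NAMES[:4]:
    for r in recognise(p,n)[:2]: print(n,np.round(r['point'],1),round(r['conf'],2))
for n,(x,y,z) in dict(jar=(.6515,.0022,.045),vial=(.6475,-.0777,.05),dropper=(.6556,.0821,.06),bottle=(.4718,.2864,.06)).items(): print(n,np.round(proj(p,[x,y,z]),1))
```

```text
{'time': 21.95, 'qpos': [0.3604, 0.0469, 1.9058, -0.0002, 1.189, 0.3667], 'eef_pos': [0.4738, 0.2864, 0.201], 'tcp_rot': [0.7093, 0.7049, -0.0001, 0.0001], 'opening': 0.9026, 'contact_force': [0.4451, -0.3629, -0.0013]}
sample_bottle [181.9 215. ] 0.69
dropper_bottle [202.3 330. ] 0.84
capped_vial [249.6 372.9] 0.59
lidded_jar [226.  345.2] 0.9
jar [228.2 349.7]
vial [249.8 370.7]
dropper [201.4 331.4]
bottle [179.  215.4]
```

All three placed containers are detected within a few pixels of their predicted spots. Gripping the bottle cap.

>>> arm_command --steps '[{"translation":[0,-0.0025,0.06],"twist":[0,0,0],"fingers":0.8},{"translation":[0,-0.0025,0.11],"twist":[0,0,0],"fingers":0.8},{"translation":[0,-0.0025,0.13],"twist":[0,0,0],"fingers":0.8},{"translation":[0,-0.0025,0.13],"twist":[0,0,0],"fingers":0.8},{"translation":[0,-0.0025,0.13],"twist":[0,0,0],"fingers":0.4}]'

```text
time: 22.78
eef_pos: [0.4727, 0.2878, 0.1055]
tcp_rot: [0.709, 0.705, 0.001, 0.001]
contact_force: [-0.2, -0.9, -0.4]
opening: 0.713
finger_force: 0.0
```

>>> arm_command --steps '[{"translation":[0,0,0],"twist":[0,0,0],"fingers":0.1},{"translation":[0,0,0],"twist":[0,0,0],"fingers":-1},{"translation":[0,0,0],"twist":[0,0,0],"fingers":-1},{"translation":[0,0,0],"twist":[0,0,0],"fingers":-1}]' --grip_force 45

```text
time: 23.28
eef_pos: [0.4728, 0.2878, 0.106]
tcp_rot: [0.709, 0.706, 0.002, 0.001]
contact_force: [-0.8, 0.4, 5.5]
opening: 0.524
finger_force: 46.6
```

>>> arm_command --steps '[{"translation":[0,0,-0.05],"twist":[0,0,0],"fingers":-1},{"translation":[0,0,-0.1],"twist":[0,0,0],"fingers":-1},{"translation":[0,0,-0.15],"twist":[0,0,0],"fingers":-1},{"translation":[-0.05,0,-0.173],"twist":[0,0,0],"fingers":-1},{"translation":[-0.11,0.02,-0.173],"twist":[0,0,0],"fingers":-1}]'

```text
time: 23.9
eef_pos: [0.4863, 0.2048, 0.2357]
tcp_rot: [0.708, 0.706, 0.002, 0.001]
contact_force: [0.0, -0.2, -1.6]
opening: 0.526
finger_force: 46.5
```

>>> arm_command --steps '[{"translation":[-0.07,0.03,0],"twist":[0,0,0],"fingers":-1},{"translation":[-0.14,0.06,0],"twist":[0,0,0],"fingers":-1},{"translation":[-0.21,0.09,0],"twist":[0,0,0],"fingers":-1},{"translation":[-0.28,0.12,0],"twist":[0,0,0],"fingers":-1},{"translation":[-0.35,0.15,0],"twist":[0,0,0],"fingers":-1}]'

```text
time: 24.52
eef_pos: [0.5975, -0.06, 0.2332]
tcp_rot: [0.709, 0.705, 0.0, -0.0]
contact_force: [0.7, 0.6, -1.0]
opening: 0.529
finger_force: 46.6
```

>>> arm_command --steps '[{"translation":[-0.06,0.03,0],"twist":[0,0,0],"fingers":-1},{"translation":[-0.12,0.057,0],"twist":[0,0,0],"fingers":-1},{"translation":[-0.134,0.057,0.02],"twist":[0,0,0],"fingers":-1},{"translation":[-0.134,0.057,0.06],"twist":[0,0,0],"fingers":-1},{"translation":[-0.134,0.057,0.09],"twist":[0,0,0],"fingers":-1}]'

```text
time: 25.15
eef_pos: [0.6381, -0.158, 0.1633]
tcp_rot: [0.709, 0.706, -0.0, -0.002]
contact_force: [-0.2, -0.3, -1.3]
opening: 0.525
finger_force: 46.5
```

Run:
```python
from d import *
T=[.6495,-.0378,-.0505]
for i in range(8):p=shot('side')
s=get_state();print({k:np.round(s[k],4).tolist() for k in ['time','eef_pos','tcp_rot','opening','contact_force']})
v=proj(p,s['eef_pos']);r,c=int(v[0]),int(v[1])
e=s['eef_pos'];O={'d':(e[:2],[(e[2]-.106,.0305),(e[2]-.001,.0305),(e[2]+.016,.024)])}
cv2.imwrite('pics/full_last.png',p['pixels'][:,:,::-1])
tile([draw(p,r-40,r+110,c-75,c+75,4,T,O)],'c12.png',600,600)
# body silhouette width by rows: cream vs background along row halfway
for z in (.03,.05,.08):
    v=proj(p,[e[0],e[1],e[2]-.106+z]);print(np.round(v,1),p['pixels'][int(round(v[0])),int(v[1])-30:int(v[1])+31:2].sum(1).tolist())
```

```text
{'time': 25.55, 'eef_pos': [0.6403, -0.159, 0.1677], 'tcp_rot': [0.7086, 0.7056, 0.0006, 0.0013], 'opening': 0.5287, 'contact_force': [-0.5353, 0.6982, -1.2742]}
[259.8 395.7] [559, 681, 712, 730, 725, 613, 325, 369, 434, 464, 471, 522, 602, 654, 703, 728, 738, 744, 748, 750, 752, 752, 750, 741, 708, 680, 697, 697, 700, 699, 700]
[250.9 397. ] [644, 665, 664, 656, 597, 413, 358, 404, 441, 471, 530, 572, 606, 632, 650, 672, 677, 687, 700, 705, 708, 716, 726, 733, 714, 696, 698, 696, 697, 699, 698]
[237. 399.] [247, 252, 430, 651, 696, 659, 415, 451, 539, 595, 630, 652, 674, 694, 710, 724, 733, 737, 738, 736, 733, 728, 721, 708, 700, 704, 701, 649, 492, 377, 400]
```

>>> arm_command --steps '[{"translation":[0.0026,0.0043,0.01],"twist":[0,0,0],"fingers":-1},{"translation":[0.0026,0.0043,0.025],"twist":[0,0,0],"fingers":-1},{"translation":[0.0026,0.0043,0.036],"twist":[0,0,0],"fingers":-1},{"translation":[0.0026,0.0043,0.036],"twist":[0,0,0],"fingers":-1},{"translation":[0.0026,0.0043,0.036],"twist":[0,0,0],"fingers":-1}]'

```text
time: 26.18
eef_pos: [0.6428, -0.1571, 0.1388]
tcp_rot: [0.709, 0.705, 0.0, 0.0]
contact_force: [1.2, -0.4, -1.7]
opening: 0.528
finger_force: 46.5
```

>>> arm_command --steps '[{"translation":[0,0,0.007],"twist":[0,0,0],"fingers":-1},{"translation":[0,0,0.014],"twist":[0,0,0],"fingers":-1},{"translation":[0,0,0.016],"twist":[0,0,0],"fingers":-1},{"translation":[0,0,0.016],"twist":[0,0,0],"fingers":-1}]'

```text
time: 26.68
eef_pos: [0.6426, -0.157, 0.1266]
tcp_rot: [0.709, 0.705, -0.0, -0.0]
contact_force: [0.5, -0.3, -1.4]
opening: 0.525
finger_force: 46.6
```

>>> arm_command --steps '[{"translation":[0,0,0.006],"twist":[0,0,0],"fingers":-1},{"translation":[0,0,0.012],"twist":[0,0,0],"fingers":-1},{"translation":[0,0,0.0165],"twist":[0,0,0],"fingers":-1},{"translation":[0,0,0.0165],"twist":[0,0,0],"fingers":-1},{"translation":[0,0,0.0165],"twist":[0,0,0],"fingers":-1}]'

```text
time: 27.3
eef_pos: [0.6428, -0.1572, 0.1151]
tcp_rot: [0.709, 0.706, -0.0, 0.0]
contact_force: [-1.7, -0.5, 3.3]
opening: 0.526
finger_force: 47.0
```

>>> arm_command --steps '[{"translation":[0,0,0],"twist":[0,0,0],"fingers":-1}]'

```text
time: 27.42
eef_pos: [0.6429, -0.1572, 0.1151]
tcp_rot: [0.709, 0.706, -0.0, 0.0]
contact_force: [-2.0, -0.1, 4.7]
opening: 0.527
finger_force: 47.1
```

On the floor. Releasing, rising and moving clear for a final check.

>>> arm_command --steps '[{"translation":[0,0,0],"twist":[0,0,0],"fingers":0.3},{"translation":[0,0,0],"twist":[0,0,0],"fingers":0.7},{"translation":[0,0,0],"twist":[0,0,0],"fingers":0.7},{"translation":[0,0,-0.06],"twist":[0,0,0],"fingers":0.7},{"translation":[0,0,-0.14],"twist":[0,0,0],"fingers":0.7}]'

```text
time: 28.05
eef_pos: [0.6415, -0.1565, 0.2177]
tcp_rot: [0.709, 0.705, -0.001, -0.003]
contact_force: [1.7, -0.5, 1.0]
opening: 0.848
finger_force: 0.0
```

>>> arm_command --steps '[{"translation":[-0.05,-0.05,-0.06],"twist":[0,0,0],"fingers":0.7},{"translation":[-0.11,-0.1,-0.1],"twist":[0,0,0],"fingers":0.7},{"translation":[-0.18,-0.14,-0.1],"twist":[0,0,0],"fingers":0.7},{"translation":[-0.25,-0.17,-0.1],"twist":[0,0,0],"fingers":0.7},{"translation":[-0.3,-0.2,-0.1],"twist":[0,0,0],"fingers":0.7}]'

```text
time: 28.68
eef_pos: [0.4905, -0.3835, 0.2947]
tcp_rot: [0.709, 0.705, -0.0, 0.0]
contact_force: [-0.4, -0.1, -0.0]
opening: 0.851
finger_force: 0.0
```

>>> arm_command --steps '[{"translation":[-0.06,-0.06,0],"twist":[0,0,0],"fingers":0.7},{"translation":[-0.12,-0.12,0],"twist":[0,0,0],"fingers":0.7},{"translation":[-0.18,-0.18,0],"twist":[0,0,0],"fingers":0.7},{"translation":[-0.18,-0.18,0],"twist":[0,0,0],"fingers":0.7},{"translation":[-0.18,-0.18,0],"twist":[0,0,0],"fingers":0.7}]'

```text
time: 29.3
eef_pos: [0.3561, -0.5157, 0.2942]
tcp_rot: [0.709, 0.705, 0.0, -0.0]
contact_force: [0.2, 0.1, 0.8]
opening: 0.85
finger_force: 0.0
```

Run:
```python
from d import *
T=[.6495,-.0378,-.0505]
p=shot('side');t=shot('top');s=get_state();print(s['time'],s['eef_pos'],s['dq'])
O={'b':((.6435,-.1576),[(.131,.024)]),'v':((.6475,-.0777),[(.073,.0125)]),'j':((.6515,.0022),[(.0695,.0225)]),'d':((.6556,.0821),[(.109,.006)])}
tile([draw(p,150,350,270,440,2.8,T,O),draw(t,170,310,230,480,1.25,T,O)],'c13.png',800,560)
```

```text
29.4 [ 0.35719066 -0.51479529  0.2944085 ] [ 0.01145812 -0.00431472  0.00045231 -0.00256032  0.00047768 -0.00254458]
```

View pics/c13.png

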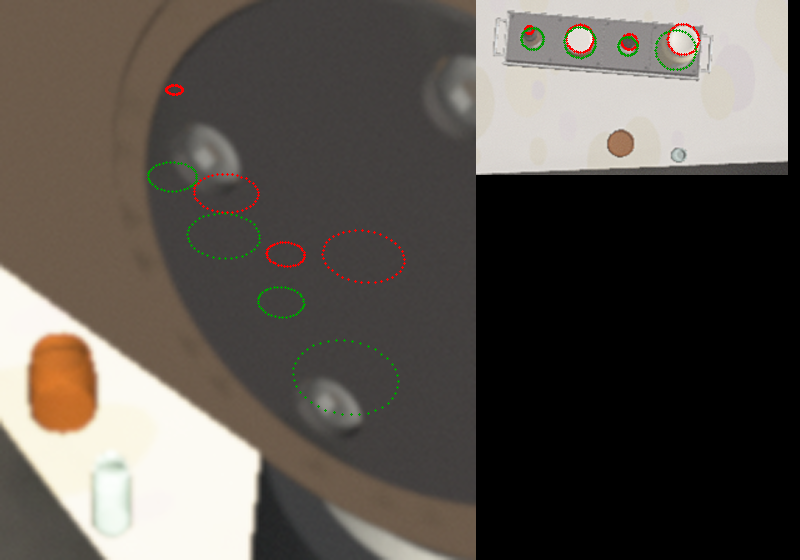

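The side view is blocked by the arm. The top view shows all four containers in their wells with caps on the predicted seated-height rings, and the open jar and open vial where they were. Handing in.

```bash
python3 -c "
from plant import *
print(sign_off())"
```

```text
the job is handed in; nothing more can be done
None
```

All four closed containers are standing upright on the floor of their matching wells. The open jar and open vial were left where they stood. I handed the job in at about 29 s of the 109 s allowed.

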